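Load the watch-cleaning carrier

TASK

Load the cleaning carrier for the wash: set the deep basket with the main plate on its seat, the four-compartment basket on that, then the shallow ring basket, and close the stack with the knobbed lid, each sitting level and fully home in the one below. Keep the baskets upright on the way, as the parts lie loose in them, and leave the loupe, the mini basket and the bench block where they stand.

Things in the scene. Friction and masses are not known exactly. Their poses are not given: they have to be found in the camera images.
- carrier: Steel basket carrier, fixed: round foot plate 76 mm across, on it a raised seat ring (57 mm outside, 51 inside, rim 11 mm above the bench) for a basket's foot. A thin wire bail lies folded down to its +x: reaches 80 mm from centre, 86 wide, at most 12 high. Origin: centre of its underside, z up. A basket fully home has its origin 6 mm above this.
- deep_basket: Deep open basket, undivided, brass plates in it. 31 mm high (shoulder at 5), 80 g. Origin: centre of underside, z up. Steel, slotted straight sides, outside 56 mm, wall 2.5. Foot below: 5 mm high, tapers 48.5 to 42 mm across, drops into the 51 mm mouth below until the 56 mm shoulder lies on that rim. What sits home on it has its origin 26 mm above this one's.
- divided_basket: Basket with a cross wall making four compartments (ends 6 mm under the rim). 23 mm high (shoulder at 5), 60 g. Origin: centre of underside, z up. Steel, slotted straight sides, outside 56 mm, wall 2.5. Foot below: 5 mm high, tapers 48.5 to 42 mm across, drops into the 51 mm mouth below until the 56 mm shoulder lies on that rim. What sits home on it: origin 18 mm above this.
- ring_basket: Shallow basket with a low ring, 25 mm across, in its middle (ends 6 mm under the rim). 19 mm high (shoulder at 5), 50 g. Origin: centre of underside, z up. Steel, slotted straight sides, outside 56 mm, wall 2.5. Foot below: 5 mm high, tapers 48.5 to 42 mm across, drops into the 51 mm mouth below until the 56 mm shoulder lies on that rim. What sits home on it: origin 14 mm above.
- basket_lid: Lid: plain steel disc 56 mm across (5 to 9 mm above its underside) with a round knob in the middle, 14 mm in diameter, from 9 to 23 mm above the underside, to pick it by. Below the disc the same tapered foot as the baskets: 5 mm high, 48.5 to 42 mm across. 60 g. Origin: centre of its underside, z up.
- loupe: Bystander: black eyeglass loupe, a stepped cone 37 mm across above, 24 mm below, 34 mm high, stands on its narrow end. Origin: centre of its underside, z up.
- mini_basket: Bystander: closed mini basket of another job, a slotted steel can only 32 mm across and 24 mm high with a flat lid. Origin: centre of its underside, z up.
- bench_block: Bystander: solid steel bench block, 45 mm across and 26 mm high, a circle of small dark holes in its top, no knob. Origin: centre of its underside, z up.

How it is judged:
At the end, for the whole second after the job is handed in: The deep basket sits on the carrier's seat, the four-compartment basket on it, the shallow ring basket on that and the lid on top: each within 2 mm of its fully-home height over the one below, within 4 mm of it sideways, level within 0.06 rad, released and at rest (z of deep_basket in the frame of carrier between 0.004 and 0.008 m and horizontal distance between deep_basket and carrier below 0.004 m and angle between each of deep_basket, divided_basket, ring_basket, basket_lid's own z axis and vertical below 0.06 rad and linear speed of each of deep_basket, divided_basket, ring_basket, basket_lid below 0.02 m/s and angular speed of each of deep_basket, divided_basket, ring_basket, basket_lid below 0.2 rad/s and z of divided_basket in the frame of deep_basket between 0.024 and 0.028 m and horizontal distance between divided_basket and deep_basket below 0.004 m and z of ring_basket in the frame of divided_basket between 0.016 and 0.02 m and horizontal distance between ring_basket and divided_basket below 0.004 m and z of basket_lid in the frame of ring_basket between 0.012 and 0.016 m and horizontal distance between basket_lid and ring_basket below 0.004 m); the robot touches nothing.
It fails at once if a basket is tipped more than 0.5 rad, so that its parts would spill (angle between any of deep_basket, divided_basket, ring_basket's own z axis and vertical above 0.5 rad).
It fails at once if the loupe, the mini basket or the bench block is moved more than 15 mm (distance of any of loupe, mini_basket, bench_block from where it was at the start of the episode above 0.015 m).
It also fails if it takes over 106 s, if anything falls off the work surface, if the arm or the gripper's body presses on something with over 40 N, if the wrist force passes 120 N, or if a joint passes its speed limit or range.

ROBOT

A 7-joint arm with a two-finger parallel gripper is mounted at the origin on the work surface. World frame = base frame: x ahead of the robot, y to its left, z up, the work surface at z = 0. Lengths are in m, angles in rad, forces in N, time in s.
With the tool pointing down it reaches from about 0.4 to 0.75 m from the base axis. Payload 19.5 kg.
Tool frame: the origin (TCP) lies midway between the tips of the shut fingers; the grasp point (between the pads) lies grip_point_offset behind it (grip_point_offset is the distance from the TCP to the grasp point, in m); z points along the fingers, y is the line along which they close (so a half turn about z gives the same grasp; the last joint's range is limited). The gripper opens to 85 mm and grips with 20 to 120 N. Pads are 22 mm wide; open, the fingers measure 114 mm over their backs; the gripper's body (76 mm by 85 mm) begins 54 mm behind the grasp point. The pads swing forward as they close: fully open they stand 13 mm farther back than shut.
Start: joints at [-1.325, 0.707, -0.028, 1.485, 0.022, 0.951, -0.075], TCP at [0.163, 0.551, 0.231] pointing down, gripper open.
Joint ranges: [-2.71, 2.71], [-0.32, 2.16], [-1.57, 1.52], [0, 2.45], [-1.46, 4.6], [0, 2.02], [-2.83, 2.83]. Speed limits (rad/s): [1.89, 1.89, 2.57, 2.57, 3.01, 3.01, 3.01].

INTERFACE

Orientations are given as a unit quaternion [w, x, y, z].
In Python, from rig import observe, snapshot, camera_info, job_done, grip_point_offset gives the robot as it stands.
- The arm moves only by the tool move_arm, never from a script. Its argument "increments" is a list of rows, each an object with "translation": the shift along the tool's x, y, z in mm, a list of three; "rot": the turn, a rotation vector about the tool's x, y, z in degrees, a list of three; "fingers": the closure, from 0 (fully open) to 1 (shut). In form: [{"translation": [x, y, z], "rot": [ax, ay, az], "fingers": fingers}, ...]. A call has 1 to 10 rows; each row is the pose to reach, as a shift and turn from the pose commanded when the call began, along the tool's axes at that moment; what a row does not reach only later rows make up. A row lasts 1/8 s, in which the tool goes at most 62.5 mm and 10.7 degrees, less where a joint would pass 70% of its speed; a pose out of reach is approached as far as the arm can. A call with a gripper value outside its range is refused whole. The fingers move at their own pace and stop on an object; the grip force is fixed at half the most. Time passes only in rows, so rows that repeat a pose let the fingers close. It gives the time, the measured TCP pose, the force, the opening and the grip force at its end, in the units of the state.
- observe(): the state, without advancing time (a new reading comes with each control period).
- snapshot(name): name is "scene" or "top" or "wrist"; returns the picture (480x640x3 uint8, red, green, blue); there is no depth.
- camera_info(name): a dict with "intrinsics" (3x3 intrinsics, pixels), "T" (4x4, takes a point from camera to world coordinates). Camera axes: x right, y up, looking along -z (the intrinsics and any distortion apply to the point x, -y, -z); pixel columns grow to the right and rows downward; lengths in m; the calibration is good to about 2 mm. A picture is of the moment at which its call begins: read the wrist's pose just before it. camera_info takes no time and is no camera call; for the wrist camera it gives the pose at the moment of the call.
- job_done(): hands the job in; it is judged then, once.
The state is a dict: "time_s": time; "joint_pos": joint angles; "qvel": joint speeds; "tau": joint torques, N m; "ee_pos": TCP position; "tcp_rot": TCP orientation; "ft_force": force on the tool from outside, world axes, zero at the start; "wrist_torque": the same for the moment, N m; "finger_gap": finger opening in m; "gripper_force": force on a finger pad.
Only numpy, scipy, OpenCV 4.12 (cv2) and the standard library are available. Lean on these libraries where they do the work, as an engineer would, in place of code of your own. Each camera call takes 0.05 s, during which the arm holds its last target. There are 200 camera calls.

## Working session

There is one attempt and no reset: what is moved stays moved. The work goes in short steps, Python scripts to look and compute and a tool call to move; the robot and the scene stay as the last step left them, time stands still between calls to the robot, and variables do not carry over. Pictures are saved under pics/ and viewed, at most 17 in all, crops included, and the job is handed in when it is done.

Besides the shell and the picture viewer there is one more tool, called after "Call:" as name(argument=value, ...) on one line, values as JSON. move_arm: Moves the arm, as the interface text tells. Its arguments: {"type":"object","properties":{"increments":{"type":"array"}},"required":["increments"]}

```bash
mkdir -p pics; ls; python3 - <<'E'
from rig import *
import cv2
import rig
print(observe()); print(grip_point_offset if not callable(grip_point_offset) else grip_point_offset())
for n in("top","scene","wrist"):
    c=camera_info(n);print(n,c)
for n in("top","scene"):
    cv2.imwrite(f"pics/{n}0.png",snapshot(n)[:,:,::-1])
E
```

```text
pics
{'time_s': 0.0, 'joint_pos': array([-1.3247147 ,  0.7070938 , -0.027616  ,  1.48500014,  0.02202975,
        0.9508804 , -0.07548528]), 'qvel': array([ 4.05382248e-04, -1.92426431e-04,  1.21359555e-03, -2.99700760e-05,
        2.84225338e-03,  2.69609081e-03, -9.46706317e-04]), 'tau': array([-7.53116947e-04, -8.83214378e+01,  1.23457029e+00, -2.36162370e+01,
        1.69051863e-02,  6.72871640e-03, -3.10945995e-05]), 'ee_pos': array([0.16313459, 0.55110263, 0.23083249]), 'tcp_rot': array([-4.80498548e-05,  1.43379243e-01,  9.89667672e-01, -5.37077204e-04]), 'ft_force': array([ 0.09345211, -0.36861497, -0.00358167]), 'wrist_torque': array([ 0.02696381,  0.02849893, -0.01804568]), 'gripper_force': 0.0, 'finger_gap': 0.08517133980439208}
0.0187
top {'intrinsics': array([[601.20181738,   0.        , 318.3412374 ],
       [  0.        , 601.20181738, 238.44925509],
       [  0.        ,   0.        ,   1.        ]]), 'T': array([[-0.00902717,  0.9815819 , -0.19082844,  0.27141778],
       [-0.99980231, -0.00547888,  0.01911363,  0.01177181],
       [ 0.01771607,  0.19096325,  0.98143
[... 331 characters left out ...]
[ 0.75635464,  0.32720499, -0.56644908, -0.67596827],
       [ 0.01630985,  0.85621422,  0.51636344,  0.6764742 ],
       [ 0.        ,  0.        ,  0.        ,  1.        ]])}
wrist {'intrinsics': array([[372.228809  ,   0.        , 323.57992753],
       [  0.        , 372.228809  , 237.7916069 ],
       [  0.        ,   0.        ,   1.        ]]), 'T': array([[ 2.83477067e-01, -9.15516226e-01, -2.85430888e-01,
         9.07760350e-02],
       [ 9.58978874e-01,  2.70467358e-01,  8.48936282e-02,
         5.72076754e-01],
       [-5.21756128e-04, -2.97787588e-01,  9.54632013e-01,
         3.72395127e-01],
       [ 0.00000000e+00,  0.00000000e+00,  0.00000000e+00,
         1.00000000e+00]])}
```

View pics/top0.png

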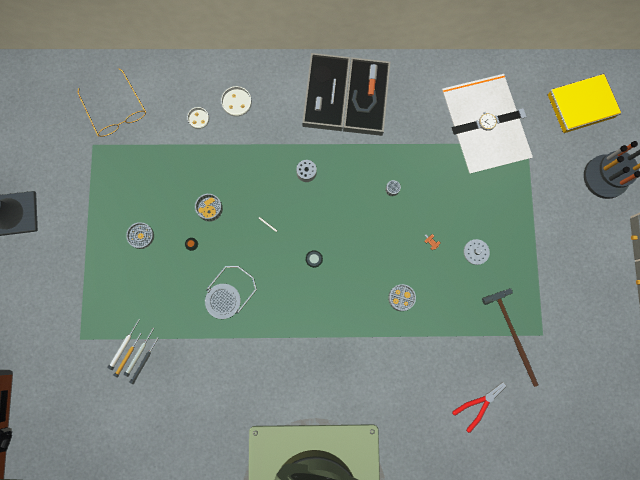

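View pics/scene0.png

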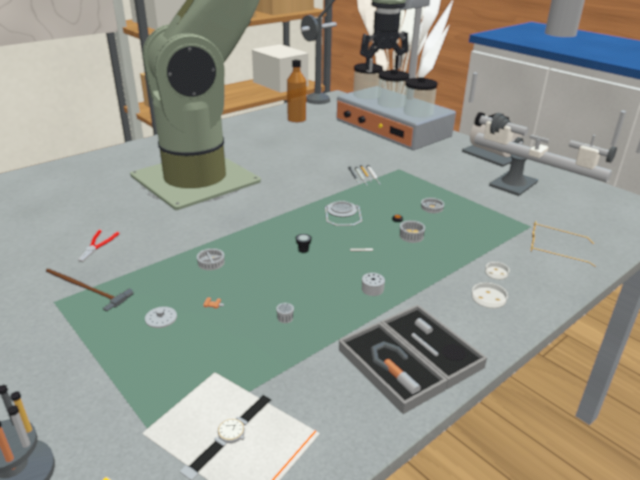

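The top view shows the deep basket (208,207), ring basket (140,236), carrier (222,300) with its bail to the upper right, divided basket (402,297) and lid (476,251). The bystanders are the loupe (314,258), mini basket (393,187) and block (306,170). The scene view agrees.

```bash
cat > h.py <<'E'
import numpy as np, cv2
from rig import *
from scipy.spatial.transform import Rotation as R
def ray(n,uv,z,c=None):
    c=c or camera_info(n);K=c["intrinsics"];T=c["T"]
    d=T[:3,:3]@np.array([(uv[0]-K[0,2])/K[0,0],-(uv[1]-K[1,2])/K[1,1],-1])
    p=T[:3,3];return p+d*(z-p[2])/d[2]
def proj(n,P,c=None):
    c=c or camera_info(n);K=c["intrinsics"];T=c["T"]
    q=T[:3,:3].T@(np.array(P)-T[:3,3]);return np.array([K[0,2]+K[0,0]*q[0]/-q[2],K[1,2]-K[1,1]*q[1]/-q[2]])
def mask(im):
    h=cv2.cvtColor(im,cv2.COLOR_RGB2HSV)
    g=((h[...,0]>60)&(h[...,0]<90)&(h[...,1]>75)).astype(np.uint8)
    return 1-g
def totool(P,o=None):
    o=o or observe();q=o["tcp_rot"]
    return R.from_quat(np.r_[q[1:],q[0]]).inv().apply(np.array(P)-o["ee_pos"])*1000
E
python3 - <<'E'
from h import *
im=snapshot("top");m=mask(im)
G=dict(deep=(208,207,.031),ring=(140,236,.019),carrier=(222,300,.006),div=(402,297,.023),lid=(476,251,.009),loupe=(314,258,.034),mini=(393,187,.024),block=(306,170,.026))
n,l,s,c=cv2.connectedComponentsWithStats(m)
for k,(u,v,z) in G.items():
    i=l[v,u] or np.bincount(l[v-5:v+6,u-5:u+6].ravel())[1:].argmax()+1
    cc=c[i] if k!="carrier" else (u,v)
    P=ray("top",cc,z);print(k,s[i],cc,P.round(4),np.hypot(*P[:2]).round(3))
c=camera_info("wrist");o=observe();print("tool quat->R",R.from_quat(np.r_[o['tcp_rot'][1:],o['tcp_rot'][0]]).as_matrix().round(3))
print("cam in tool",totool(c["T"][:3,3]))
E
```

```text
deep [     0      0    640    480 285874] [317.99926191 239.85332349] [ 0.5127 -0.0119  0.031 ] 0.513
ring [     0      0    640    480 285874] [317.99926191 239.85332349] [ 0.515  -0.0122  0.019 ] 0.515
carrier [     0      0    640    480 285874] (222, 300) [0.3886 0.1927 0.006 ] 0.434
div [     0      0    640    480 285874] [317.99926191 239.85332349] [ 0.5143 -0.0121  0.023 ] 0.514
lid [     0      0    640    480 285874] [317.99926191 239.85332349] [ 0.517  -0.0124  0.009 ] 0.517
loupe [     0      0    640    480 285874] [317.99926191 239.85332349] [ 0.5122 -0.0119  0.034 ] 0.512
mini [     0      0    640    480 285874] [317.99926191 239.85332349] [ 0.5141 -0.0121  0.024 ] 0.514
block [     0      0    640    480 285874] [317.99926191 239.85332349] [ 0.5137 -0.012   0.026 ] 0.514
tool quat->R [[-0.959  0.284 -0.   ]
 [ 0.284  0.959 -0.001]
 [-0.    -0.001 -1.   ]]
cam in tool [  75.30971035   -0.57867149 -141.5717683 ]
```

```bash
python3 - <<'E'
from h import *
im=snapshot("top");h=cv2.cvtColor(im,cv2.COLOR_RGB2HSV);print(h[200,300],h[320,150],h[400,200],h[290,222])
G=dict(deep=(208,207,.031),ring=(140,236,.019),carrier=(222,300,.006),div=(402,297,.023),lid=(476,251,.009),loupe=(314,258,.034),mini=(393,187,.024),block=(306,170,.026))
for k,(u,v,z) in G.items():
    P=ray("top",(u,v),z);print(k,P.round(4),np.hypot(*P[:2]).round(3),(totool(P)+[0,0,0]).round(0))
E
```

```text
[ 70  76 138] [ 70  70 139] [ 93  17 153] [101  29 168]
deep [0.5858 0.2233 0.031 ] 0.627 [-498. -194.  200.]
ring [0.5256 0.3688 0.019 ] 0.642 [-399.  -72.  212.]
carrier [0.3886 0.1927 0.006 ] 0.434 [-318. -280.  225.]
div [ 0.3906 -0.1882  0.023 ] 0.434 [-428. -644.  208.]
lid [ 0.4904 -0.3548  0.009 ] 0.605 [-571. -776.  223.]
loupe [ 0.4732 -0.0031  0.034 ] 0.473 [-455. -443.  197.]
mini [ 0.6306 -0.1769  0.024 ] 0.655 [-655. -565.  207.]
block [0.6693 0.0128 0.026 ] 0.669 [-638. -372.  205.]
```

Call:
move_arm(increments=[{"translation":[-318,-280,80],"rot":[0,0,0],"fingers":0},{"translation":[-318,-280,80],"rot":[0,0,0],"fingers":0},{"translation":[-318,-280,80],"rot":[0,0,0],"fingers":0},{"translation":[-318,-280,80],"rot":[0,0,0],"fingers":0},{"translation":[-318,-280,80],"rot":[0,0,0],"fingers":0},{"translation":[-318,-280,80],"rot":[0,0,0],"fingers":0},{"translation":[-318,-280,80],"rot":[0,0,0],"fingers":0},{"translation":[-318,-280,80],"rot":[0,0,0],"fingers":0},{"translation":[-318,-280,80],"rot":[0,0,0],"fingers":0},{"translation":[-318,-280,80],"rot":[0,0,0],"fingers":0}])

```text
time_s: 1.45
ee_pos: [0.3882, 0.1937, 0.1515]
tcp_rot: [0.0, 0.142, 0.99, 0.0]
ft_force: [-0.2, 0.2, 0.5]
finger_gap: 0.0856
gripper_force: 0.0
```

```bash
python3 - <<'E'
from h import *
o=observe();print(o["time_s"],o["ee_pos"],o["tcp_rot"])
c=camera_info("wrist");im=snapshot("wrist");cv2.imwrite("pics/w_car.png",im[:,:,::-1])
print(proj("wrist",(.3886,.1927,.011),c))
E
```

```text
1.45 [0.38818267 0.19373409 0.15148092] [6.49718682e-05 1.42402867e-01 9.89808758e-01 2.04393330e-04]
[322.93092021 223.26901971]
```

View pics/w_car.png

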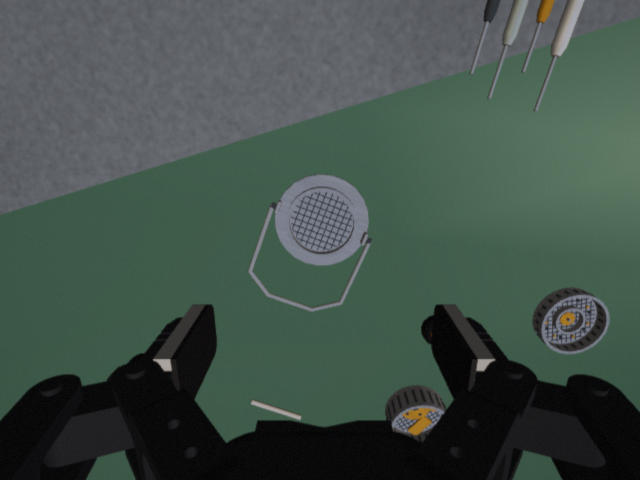

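The carrier's foot plate is centred near (322,220), with its bail below. The deep basket shows at (416,410) and the ring basket at (571,320).

```bash
cat >> h.py <<'E'
def disc(im,uv,z,dia,c,sthr=55,k=11):
    """ellipse of the non-green blob at uv -> centre on plane z, dia in mm"""
    h=cv2.cvtColor(cv2.medianBlur(im,3),cv2.COLOR_RGB2HSV)
    green=((h[...,0]>58)&(h[...,0]<88)&(h[...,1]>60))
    m=(~green).astype(np.uint8)
    m=cv2.morphologyEx(cv2.morphologyEx(m,cv2.MORPH_OPEN,np.ones((3,3))),cv2.MORPH_CLOSE,np.ones((7,7)))
    m=cv2.morphologyEx(m,cv2.MORPH_OPEN,cv2.getStructuringElement(2,(k,k)))
    cs=cv2.findContours(m,0,1)[0]
    q=min(cs,key=lambda a:abs(cv2.pointPolygonTest(a,tuple(map(float,uv)),True)) if cv2.pointPolygonTest(a,tuple(map(float,uv)),False)<0 else -1)
    # back-project contour to plane and fit circle
    P=np.array([ray("wrist",p[0],z,c)[:2] for p in cv2.convexHull(q)]);
    e=cv2.fitEllipse(q);(x,y),r=cv2.minEnclosingCircle((P*1000).astype(np.float32))
    return e,np.array([x,y]),2*r,q,cv2.boundingRect(q)
E
python3 - <<'E'
from h import *
im=cv2.imread("pics/w_car.png")[:,:,::-1].copy();c=camera_info("wrist")
e,p,d,q,b=disc(im,(322,220),.004,76,c);print(e,p,d,b,ray("wrist",e[0],.004,c))
E
```

```text
((321.1382751464844, 220.26486206054688), (89.70095825195312, 102.46857452392578), 107.3081283569336) [393.76907349 188.01483154] 88.5116958618164 (265, 174, 106, 92) [0.38764862 0.1913889  0.004     ]
```

Call:
move_arm(increments=[{"translation":[-181,84,0],"rot":[0,0,0],"fingers":0},{"translation":[-181,84,0],"rot":[0,0,0],"fingers":0},{"translation":[-181,84,0],"rot":[0,0,0],"fingers":0},{"translation":[-181,84,0],"rot":[0,0,0],"fingers":0},{"translation":[-181,84,0],"rot":[0,0,0],"fingers":0},{"translation":[-181,84,0],"rot":[0,0,0],"fingers":0}])

```text
time_s: 2.25
ee_pos: [0.585, 0.2223, 0.1514]
tcp_rot: [-0.0, 0.143, 0.99, -0.0]
ft_force: [-0.4, 0.0, 0.6]
finger_gap: 0.0856
gripper_force: 0.0
```

```bash
cat >> h.py <<'E'
from scipy.optimize import least_squares
def rfit(q,z,r,c):
    P=np.array([ray("wrist",p[0],z,c)[:2] for p in q])*1000
    f=least_squares(lambda x:np.hypot(*(P-x[:2]).T)-x[2],[*np.median(P,0),r],loss="soft_l1",f_scale=.5)
    return f.x
E
python3 - <<'E'
from h import *
o=observe();print(o["time_s"],o["ee_pos"],o["tcp_rot"])
c=camera_info("wrist");im=snapshot("wrist");cv2.imwrite("pics/w_deep.png",im[:,:,::-1])
print(proj("wrist",(.5858,.2233,.031),c))
# carrier again, from saved picture: camera pose = shift of current
q=cv2.imread("pics/w_car.png")[:,:,::-1].copy()
c0=dict(c);c0["T"]=c["T"].copy();c0["T"][:3,3]+=np.array([0.38818267,0.19373409,0.15148092])-o["ee_pos"]
e,p,d,k,b=disc(q,(322,220),.004,76,c0);print(rfit(k,.004,38,c0),rfit(k,.006,38,c0))
E
```

```text
2.25 [0.58496514 0.22232181 0.15142933] [-2.55645412e-04  1.42808472e-01  9.89750304e-01 -1.06894676e-04]
[325.78434401 230.21059793]
[388.59203318 191.29972825  37.90980992] [388.08909876 191.4599395   37.64840883]
```

View pics/w_deep.png

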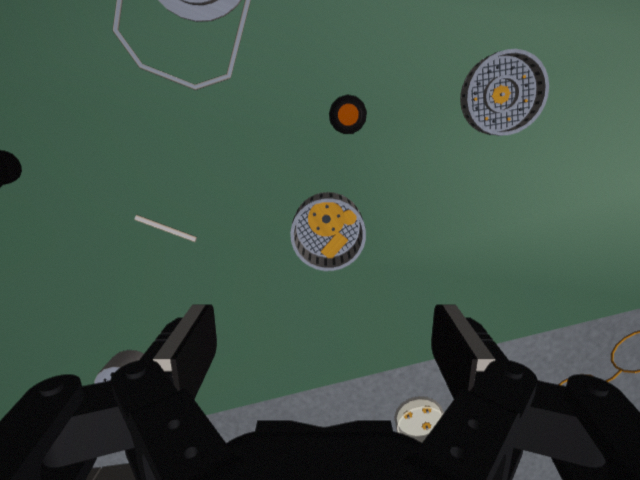

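The deep basket's rim spans about x 291–366 and y 198–272. The ring basket is at (505,92).

```bash
cat >> h.py <<'E'
def rim(im,uv,z,r,c):
    """centre of top rim, radius r mm, from the far (lower) half of the silhouette"""
    k=disc(im,uv,z,0,c)[3]
    vm=uv[1]
    P=np.array([ray("wrist",p[0],z,c)[:2] for p in k if p[0][1]>vm+2])*1000
    f=least_squares(lambda x:np.hypot(*(P-x[:2]).T)-r,P.mean(0),loss="soft_l1",f_scale=.5)
    return f.x,np.abs(f.fun).mean()
def trial(name,uv,z,r=28):
    o=observe();c=camera_info("wrist");im=snapshot("wrist");cv2.imwrite("pics/w_%s.png"%name,im[:,:,::-1])
    for _ in range(3):
        x,e=rim(im,uv,z,r,c);uv=proj("wrist",(*x/1000,z),c)
    print(o["time_s"],o["ee_pos"],x,e,uv,"tool shift",totool((*x/1000,z),o));return x
E
python3 - <<'E'
from h import *
trial("deep2",(328,235),.031)
trial("ringfar",(505,92),.019)
E
```

```text
2.3 [0.5851126  0.22219548 0.15155026] [589.95642899 223.63604345] 0.18997432260340388 [327.88096122 234.98626885] tool shift [ -4.26730238   2.77983852 120.54860769]
2.35 [0.58530844 0.22208222 0.15164541] [530.88819681 367.62639438] 1.1321058495484395 [504.44850684  94.34657339] tool shift [ 93.38170152 124.21347879 132.628593  ]
```

Call:
move_arm(increments=[{"translation":[-4,3,60],"rot":[0,0,0],"fingers":0},{"translation":[-4,3,100],"rot":[0,0,0],"fingers":0},{"translation":[-4,3,137],"rot":[0,0,0],"fingers":0},{"translation":[-4,3,137],"rot":[0,0,0],"fingers":0},{"translation":[-4,3,137],"rot":[0,0,0],"fingers":0},{"translation":[-4,3,137],"rot":[0,0,0],"fingers":1},{"translation":[-4,3,137],"rot":[0,0,0],"fingers":1},{"translation":[-4,3,137],"rot":[0,0,0],"fingers":1},{"translation":[-4,3,137],"rot":[0,0,0],"fingers":1},{"translation":[-4,3,137],"rot":[0,0,0],"fingers":1}])

```text
time_s: 3.65
ee_pos: [0.5913, 0.2237, 0.016]
tcp_rot: [0.001, 0.143, 0.99, 0.0]
ft_force: [-4.4, -0.9, 17.7]
finger_gap: 0.0538
gripper_force: 60.6
```

Call:
move_arm(increments=[{"translation":[0,0,-15],"rot":[0,0,0],"fingers":1},{"translation":[0,0,-40],"rot":[0,0,0],"fingers":1},{"translation":[0,0,-75],"rot":[0,0,0],"fingers":1},{"translation":[50,-24,-75],"rot":[0,0,0],"fingers":1},{"translation":[100,-48,-75],"rot":[0,0,0],"fingers":1},{"translation":[150,-72,-75],"rot":[0,0,0],"fingers":1},{"translation":[184,-88,-75],"rot":[0,0,0],"fingers":1},{"translation":[184,-88,-75],"rot":[0,0,0],"fingers":1},{"translation":[184,-88,-75],"rot":[0,0,0],"fingers":1},{"translation":[184,-88,-75],"rot":[0,0,0],"fingers":1}])

```text
time_s: 4.9
ee_pos: [0.3901, 0.1914, 0.0894]
tcp_rot: [0.0, 0.144, 0.99, 0.0]
ft_force: [0.3, -0.4, -1.2]
finger_gap: 0.0537
gripper_force: 64.1
```

```bash
python3 - <<'E'
from h import *
o=observe();print(o["time_s"],o["ee_pos"],o["tcp_rot"],o["ft_force"],o["finger_gap"]);print(totool((.3884,.1914,.02)))
c=camera_info("wrist");im=snapshot("wrist");cv2.imwrite("pics/w_held.png",im[:,:,::-1])
print(proj("wrist",(o["ee_pos"]+[0,0,.0165]),c),proj("wrist",(.3884,.1914,.011),c))
E
```

```text
4.9 [0.39011297 0.19143963 0.08943121] [3.84197596e-04 1.43671440e-01 9.89625339e-01 2.43149140e-04] [ 0.33291865 -0.42125739 -1.23113783] 0.05367379333795395
[ 1.67892589 -0.56617243 69.42974388]
[324.91523403 328.81869978] [323.38389206 245.48821257]
```

View pics/w_held.png

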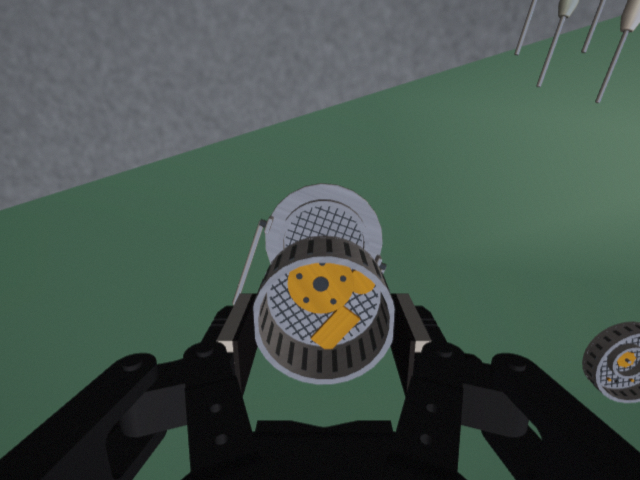

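The held basket is upright, with its rim at x 254–394 and y about 252–382. The carrier plate is behind it at (324,235).

```bash
cat >> h.py <<'E'
def held(im,h,uv,c,o,show=None):
    """rim of a basket in the hand: bright rim, fit circle r 28 on plane ee_z+h"""
    z=o["ee_pos"][2]+h
    hs=cv2.cvtColor(im,cv2.COLOR_RGB2HSV);br=(hs[...,2]>115)&(hs[...,1]<70)
    pts=[]
    for a in np.radians(np.r_[25:70:1,110:155:1]):
        for r in range(110,20,-1):
            u,v=int(uv[0]+r*np.cos(a)),int(uv[1]+r*np.sin(a))
            if br[v,u] and br[int(uv[1]+(r-2)*np.sin(a)),int(uv[0]+(r-2)*np.cos(a))]: pts.append((u,v));break
    P=np.array([ray("wrist",p,z,c)[:2] for p in pts])*1000
    f=least_squares(lambda x:np.hypot(*(P-x[:2]).T)-x[2],[*P.mean(0),28],loss="soft_l1",f_scale=.5)
    return f.x,np.abs(f.fun).mean(),totool((*f.x[:2]/1000,z),o)
E
python3 - <<'E'
from h import *
o=observe();c=camera_info("wrist");im=snapshot("wrist")
for h in(.009,.012,.015,.018): print(h,held(im,h,(324,318),c,o))
E
```

```text
0.009 (array([391.70293851, 190.24893216,  28.83962968]), np.float64(0.16708138064219805), array([-1.99931548, -0.54348581, -8.9992758 ]))
0.012 (array([390.0232764 , 190.74546347,  28.18648412]), np.float64(0.16331149383088944), array([ -0.24915137,  -0.54415718, -12.00006458]))
0.015 (array([388.34360379, 191.2420006 ,  27.53335259]), np.float64(0.15954096540866639), array([  1.50102446,  -0.54482595, -15.00085337]))
0.018 (array([386.66392049, 191.73854349,  26.88023525]), np.float64(0.1557697930450358), array([  3.25121216,  -0.54549223, -18.00164216]))
```

Call:
move_arm(increments=[{"translation":[1,0,30],"rot":[0,0,0],"fingers":1},{"translation":[1,0,48],"rot":[0,0,0],"fingers":1},{"translation":[1,0,56],"rot":[0,0,0],"fingers":1},{"translation":[1,0,60],"rot":[0,0,0],"fingers":1},{"translation":[1,0,64],"rot":[0,0,0],"fingers":1},{"translation":[1,0,66],"rot":[0,0,0],"fingers":1},{"translation":[1,0,66],"rot":[0,0,0],"fingers":1}])

```text
time_s: 5.88
ee_pos: [0.3884, 0.1916, 0.0234]
tcp_rot: [0.0, 0.143, 0.99, -0.0]
ft_force: [-0.9, 0.3, -0.4]
finger_gap: 0.0539
gripper_force: 64.1
```

Call:
move_arm(increments=[{"translation":[0,0,1],"rot":[0,0,0],"fingers":1},{"translation":[0,0,2],"rot":[0,0,0],"fingers":1},{"translation":[0,0,2],"rot":[0,0,0],"fingers":1}])

```text
time_s: 6.25
ee_pos: [0.3885, 0.1916, 0.0219]
tcp_rot: [0.0, 0.143, 0.99, 0.0]
ft_force: [-1.4, -1.5, 20.0]
finger_gap: 0.054
gripper_force: 66.2
```

Call:
move_arm(increments=[{"translation":[0,0,0],"rot":[0,0,0],"fingers":0},{"translation":[0,0,0],"rot":[0,0,0],"fingers":0},{"translation":[0,0,0],"rot":[0,0,0],"fingers":0},{"translation":[0,0,0],"rot":[0,0,0],"fingers":0},{"translation":[0,0,-50],"rot":[0,0,0],"fingers":0},{"translation":[0,0,-100],"rot":[0,0,0],"fingers":0},{"translation":[0,0,-130],"rot":[0,0,0],"fingers":0},{"translation":[0,0,-130],"rot":[0,0,0],"fingers":0},{"translation":[0,0,-130],"rot":[0,0,0],"fingers":0}])

```text
time_s: 7.38
ee_pos: [0.3882, 0.1915, 0.1509]
tcp_rot: [-0.0, 0.143, 0.99, -0.0]
ft_force: [0.4, -0.2, 0.1]
finger_gap: 0.0855
gripper_force: 0.0
```

```bash
python3 - <<'E'
from h import *
o=observe();c=camera_info("wrist");im=snapshot("wrist");cv2.imwrite("pics/w_s1.png",im[:,:,::-1])
uv=proj("wrist",(.3884,.1914,.037),c);print(uv,o["ee_pos"])
for h in(.037,): print(held(im,h-o["ee_pos"][2],uv,c,o))
cv2.imwrite("pics/w_s1c.png",cv2.resize(im[120:330,200:450,::-1],None,fx=2,fy=2))
print(totool((.3906,-.1882,.151),o))
E
```

```text
[324.17129937 232.31872927] [0.38821183 0.19148144 0.15087491]
(array([399.57738946, 173.88495243,  42.04182042]), np.float64(4.7364884303869195), array([-15.92921441, -13.59142112, 113.87642335]))
[-1.10074032e+02 -3.63383299e+02  1.46563157e-02]
```

View pics/w_s1c.png

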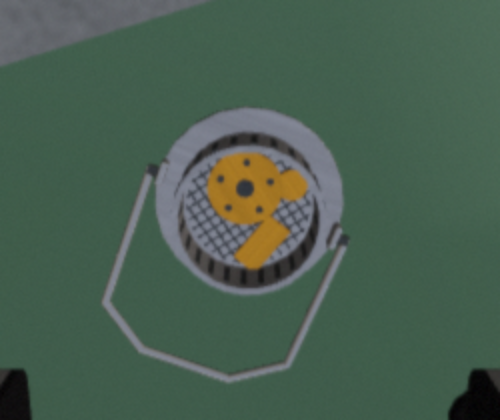

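The deep basket sits concentric on the seat, its rim centre near (324,232), which matches the predicted home pose.

Call:
move_arm(increments=[{"translation":[-110,-363,0],"rot":[0,0,0],"fingers":0},{"translation":[-110,-363,0],"rot":[0,0,0],"fingers":0},{"translation":[-110,-363,0],"rot":[0,0,0],"fingers":0},{"translation":[-110,-363,0],"rot":[0,0,0],"fingers":0},{"translation":[-110,-363,0],"rot":[0,0,0],"fingers":0},{"translation":[-110,-363,0],"rot":[0,0,0],"fingers":0},{"translation":[-110,-363,0],"rot":[0,0,0],"fingers":0},{"translation":[-110,-363,0],"rot":[0,0,0],"fingers":0},{"translation":[-110,-363,0],"rot":[0,0,0],"fingers":0},{"translation":[-110,-363,0],"rot":[0,0,0],"fingers":0}])

```text
time_s: 8.68
ee_pos: [0.391, -0.1866, 0.1512]
tcp_rot: [-0.0, 0.142, 0.99, 0.0]
ft_force: [0.8, 0.5, -0.3]
finger_gap: 0.0851
gripper_force: 0.0
```

```bash
python3 - <<'E'
from h import *
print(observe()["joint_pos"].round(2),proj("wrist",(.3906,-.1882,.023)))
trial("div",proj("wrist",(.3906,-.1882,.023)),.023)
E
```

```text
[ 0.54  0.66 -0.29  2.07  0.4   0.46  1.23] [321.8973956  226.77669799]
8.675 [ 0.39099488 -0.18660443  0.15122931] [ 391.66492284 -189.76383126] 0.199809451430556 [320.30656341 228.64704809] tool shift [ -1.57312088  -2.85926409 128.22845403]
```

View pics/w_div.png

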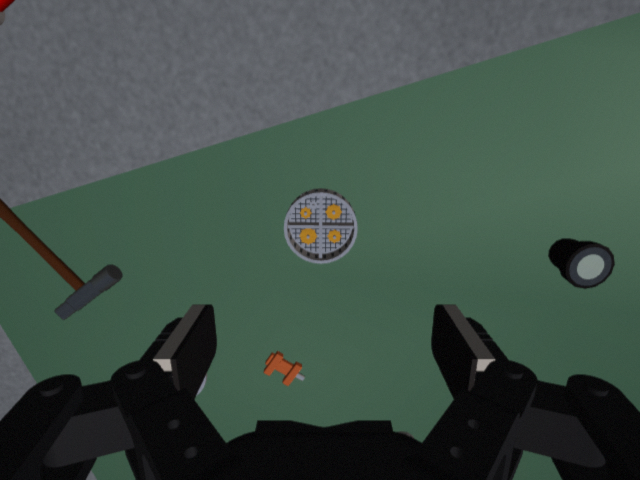

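The four-compartment basket's rim is centred at (320,228) with clear surroundings.

Call:
move_arm(increments=[{"translation":[-2,-3,60],"rot":[0,0,0],"fingers":0},{"translation":[-2,-3,110],"rot":[0,0,0],"fingers":0},{"translation":[-2,-3,143],"rot":[0,0,0],"fingers":0},{"translation":[-2,-3,143],"rot":[0,0,0],"fingers":0},{"translation":[-2,-3,143],"rot":[0,0,0],"fingers":0},{"translation":[-2,-3,143],"rot":[0,0,0],"fingers":1},{"translation":[-2,-3,143],"rot":[0,0,0],"fingers":1},{"translation":[-2,-3,143],"rot":[0,0,0],"fingers":1},{"translation":[-2,-3,143],"rot":[0,0,0],"fingers":1},{"translation":[-2,-3,143],"rot":[0,0,0],"fingers":1}])

```text
time_s: 9.98
ee_pos: [0.3923, -0.1915, 0.0096]
tcp_rot: [0.001, 0.144, 0.99, -0.0]
ft_force: [-1.2, 1.0, 26.2]
finger_gap: 0.0538
gripper_force: 58.0
```

Call:
move_arm(increments=[{"translation":[0,0,-15],"rot":[0,0,0],"fingers":1},{"translation":[0,0,-50],"rot":[0,0,0],"fingers":1},{"translation":[0,0,-100],"rot":[0,0,0],"fingers":1},{"translation":[0,0,-100],"rot":[0,0,0],"fingers":1}])

```text
time_s: 10.48
ee_pos: [0.3927, -0.192, 0.1114]
tcp_rot: [0.002, 0.144, 0.99, -0.001]
ft_force: [0.4, 0.0, -0.8]
finger_gap: 0.0541
gripper_force: 64.4
```

```bash
python3 - <<'E'
from h import *
print(totool((.3884,.1914,.110)))
E
```

```text
[113.34534553 366.24315277   0.57641786]
```

Call:
move_arm(increments=[{"translation":[15,48,0],"rot":[0,0,0],"fingers":1},{"translation":[30,97,0],"rot":[0,0,0],"fingers":1},{"translation":[46,150,0],"rot":[0,0,0],"fingers":1},{"translation":[62,202,0],"rot":[0,0,0],"fingers":1},{"translation":[78,254,0],"rot":[0,0,0],"fingers":1},{"translation":[94,306,0],"rot":[0,0,0],"fingers":1},{"translation":[106,345,0],"rot":[0,0,0],"fingers":1},{"translation":[113,366,0],"rot":[0,0,0],"fingers":1},{"translation":[113,366,0],"rot":[0,0,0],"fingers":1},{"translation":[113,366,0],"rot":[0,0,0],"fingers":1}])

```text
time_s: 11.72
ee_pos: [0.3874, 0.1911, 0.1082]
tcp_rot: [-0.0, 0.144, 0.99, -0.0]
ft_force: [-0.7, 0.3, 0.4]
finger_gap: 0.0539
gripper_force: 64.4
```

```bash
python3 - <<'E'
from h import *
o=observe();c=camera_info("wrist");im=snapshot("wrist");cv2.imwrite("pics/w_h2.png",im[:,:,::-1])
print(o["ee_pos"],o["tcp_rot"],totool((.3884,.1914,.040)))
for h in(.012,.0135,.015): print(h,held(im,h,(324,318),c,o))
E
```

```text
[0.38737602 0.1911011  0.1081993 ] [-3.40732220e-05  1.43701318e-01  9.89621028e-01 -3.89126551e-04] [-0.81857307  0.74804477 68.21667232]
0.012 (array([386.3981919 , 190.85143741,  27.9338026 ]), np.float64(0.12173950356467765), array([  0.86590017,  -0.52682123, -11.9996312 ]))
0.0135 (array([385.57152014, 191.09730599,  27.61033589]), np.float64(0.12032974876628025), array([  1.72829355,  -0.52739879, -13.4996695 ]))
0.015 (array([384.74484918, 191.34317485,  27.28686928]), np.float64(0.1189199998580595), array([  2.59068623,  -0.52797585, -14.99970779]))
```

View pics/w_h2.png

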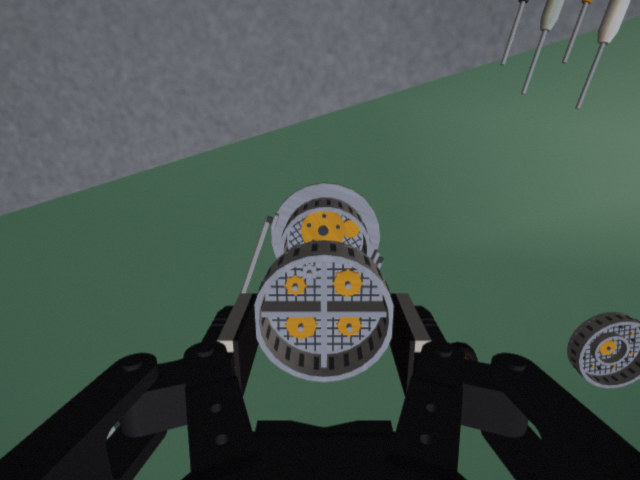

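The four-compartment basket is level in the fingers, centred near (324,314), with the deep basket's rim behind it at (325,235).

Call:
move_arm(increments=[{"translation":[-2,1,30],"rot":[0,0,0],"fingers":1},{"translation":[-2,1,48],"rot":[0,0,0],"fingers":1},{"translation":[-2,1,56],"rot":[0,0,0],"fingers":1},{"translation":[-2,1,60],"rot":[0,0,0],"fingers":1},{"translation":[-2,1,63],"rot":[0,0,0],"fingers":1},{"translation":[-2,1,65],"rot":[0,0,0],"fingers":1},{"translation":[-2,1,65],"rot":[0,0,0],"fingers":1}])

```text
time_s: 12.65
ee_pos: [0.3896, 0.1923, 0.0434]
tcp_rot: [0.0, 0.143, 0.99, 0.0]
ft_force: [0.7, 0.4, -0.3]
finger_gap: 0.0541
gripper_force: 64.4
```

Call:
move_arm(increments=[{"translation":[0,0,1],"rot":[0,0,0],"fingers":1},{"translation":[0,0,2],"rot":[0,0,0],"fingers":1},{"translation":[0,0,3],"rot":[0,0,0],"fingers":1},{"translation":[0,0,3],"rot":[0,0,0],"fingers":1}])

```text
time_s: 13.15
ee_pos: [0.3898, 0.1923, 0.0414]
tcp_rot: [0.001, 0.143, 0.99, 0.0]
ft_force: [-4.8, -0.8, 39.8]
finger_gap: 0.0542
gripper_force: 68.7
```

Call:
move_arm(increments=[{"translation":[0,0,-2],"rot":[0,0,0],"fingers":0},{"translation":[0,0,-2],"rot":[0,0,0],"fingers":0},{"translation":[0,0,-2],"rot":[0,0,0],"fingers":0},{"translation":[0,0,-2],"rot":[0,0,0],"fingers":0},{"translation":[0,0,-55],"rot":[0,0,0],"fingers":0},{"translation":[0,0,-110],"rot":[0,0,0],"fingers":0},{"translation":[0,0,-110],"rot":[0,0,0],"fingers":0},{"translation":[0,0,-110],"rot":[0,0,0],"fingers":0}])

```text
time_s: 14.15
ee_pos: [0.3896, 0.1922, 0.1501]
tcp_rot: [0.0, 0.143, 0.99, -0.0]
ft_force: [1.2, -0.0, 0.1]
finger_gap: 0.0853
gripper_force: 0.0
```

```bash
python3 - <<'E'
from h import *
o=observe();c=camera_info("wrist");im=snapshot("wrist")
u=proj("wrist",(.3884,.1914,.055),c).round().astype(int);print(u,o["ee_pos"])
cv2.imwrite("pics/w_s2c.png",cv2.resize(im[u[1]-100:u[1]+100,u[0]-120:u[0]+120,::-1],None,fx=2,fy=2))
print(totool((.530,.3685,.150),o))
E
```

```text
[323 239] [0.38956967 0.19221997 0.15006864]
[-8.46027877e+01  2.08896378e+02  5.96352499e-02]
```

View pics/w_s2c.png

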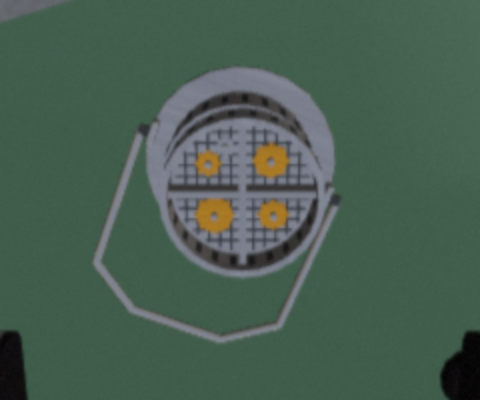

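The divided basket sits level and concentric on the deep one, with rim centre near (325,237) in the full picture.

Call:
move_arm(increments=[{"translation":[-85,209,0],"rot":[0,0,0],"fingers":0},{"translation":[-85,209,0],"rot":[0,0,0],"fingers":0},{"translation":[-85,209,0],"rot":[0,0,0],"fingers":0},{"translation":[-85,209,0],"rot":[0,0,0],"fingers":0},{"translation":[-85,209,0],"rot":[0,0,0],"fingers":0},{"translation":[-85,209,0],"rot":[0,0,0],"fingers":0},{"translation":[-85,209,0],"rot":[0,0,0],"fingers":0}])

```text
time_s: 15.08
ee_pos: [0.5302, 0.3678, 0.15]
tcp_rot: [-0.0, 0.144, 0.99, -0.0]
ft_force: [0.9, -0.8, 0.4]
finger_gap: 0.0857
gripper_force: 0.0
```

```bash
python3 - <<'E'
from h import *
trial("ring",proj("wrist",(.530,.3685,.019)),.019)
E
```

```text
15.075 [0.53015648 0.36784796 0.15004554] [530.04885785 370.49643495] 0.18679331597221502 [327.56389387 224.57182989] tool shift [  0.82279444   2.63289341 131.04331535]
```

View pics/w_ring.png

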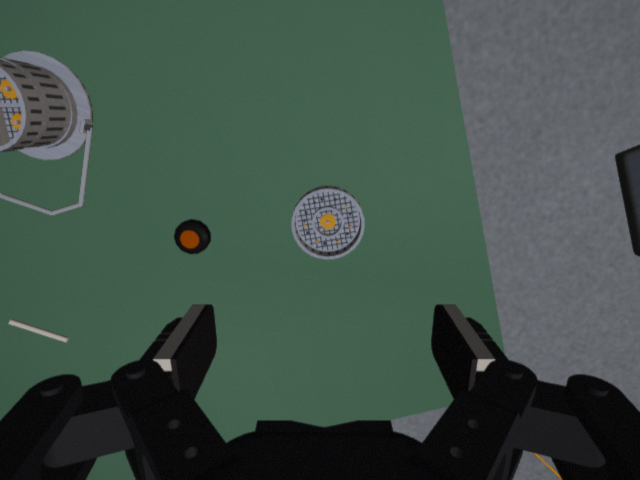

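The ring basket's rim is centred at (328,224). The small dark cup at (192,237) lies well outside the fingers.

Call:
move_arm(increments=[{"translation":[1,3,60],"rot":[0,0,0],"fingers":0},{"translation":[1,3,110],"rot":[0,0,0],"fingers":0},{"translation":[1,3,145],"rot":[0,0,0],"fingers":0},{"translation":[1,3,145],"rot":[0,0,0],"fingers":0},{"translation":[1,3,145],"rot":[0,0,0],"fingers":0},{"translation":[1,3,145],"rot":[0,0,0],"fingers":1},{"translation":[1,3,145],"rot":[0,0,0],"fingers":1},{"translation":[1,3,145],"rot":[0,0,0],"fingers":1},{"translation":[1,3,145],"rot":[0,0,0],"fingers":1},{"translation":[1,3,145],"rot":[0,0,0],"fingers":1}])

```text
time_s: 16.38
ee_pos: [0.5309, 0.3721, 0.0073]
tcp_rot: [0.001, 0.143, 0.99, 0.001]
ft_force: [-5.1, -3.8, 22.2]
finger_gap: 0.0543
gripper_force: 59.0
```

Call:
move_arm(increments=[{"translation":[0,0,-15],"rot":[0,0,0],"fingers":1},{"translation":[0,0,-50],"rot":[0,0,0],"fingers":1},{"translation":[0,0,-110],"rot":[0,0,0],"fingers":1},{"translation":[0,0,-125],"rot":[0,0,0],"fingers":1},{"translation":[0,0,-125],"rot":[0,0,0],"fingers":1}])

```text
time_s: 17.0
ee_pos: [0.5306, 0.3719, 0.1313]
tcp_rot: [0.001, 0.143, 0.99, 0.001]
ft_force: [0.1, 0.5, -2.0]
finger_gap: 0.0537
gripper_force: 63.2
```

```bash
python3 - <<'E'
from h import *
print(totool((.3886,.1917,.13)))
E
```

```text
[  84.98801888 -213.09531998    0.93244546]
```

h ≈ 11.7 mm, so home is at TCP ≈ 0.0573.

Call:
move_arm(increments=[{"translation":[20,-49,0],"rot":[0,0,0],"fingers":1},{"translation":[40,-100,0],"rot":[0,0,0],"fingers":1},{"translation":[60,-150,0],"rot":[0,0,0],"fingers":1},{"translation":[78,-195,0],"rot":[0,0,0],"fingers":1},{"translation":[85,-213,0],"rot":[0,0,0],"fingers":1},{"translation":[85,-213,0],"rot":[0,0,0],"fingers":1},{"translation":[85,-213,0],"rot":[0,0,0],"fingers":1}])

```text
time_s: 17.88
ee_pos: [0.3885, 0.1921, 0.1297]
tcp_rot: [-0.0, 0.143, 0.99, -0.0]
ft_force: [-0.6, -0.2, 0.1]
finger_gap: 0.0538
gripper_force: 63.3
```

```bash
python3 - <<'E'
from h import *
o=observe();c=camera_info("wrist");im=snapshot("wrist");cv2.imwrite("pics/w_h3.png",im[:,:,::-1])
print(o["ee_pos"],o["tcp_rot"],totool((.3886,.1917,.0573)))
for h in(.0105,.0117,.013): print(h,held(im,h,(324,322),c,o))
E
```

```text
[0.38848832 0.19206794 0.12974379] [-3.06706028e-04  1.43275335e-01  9.89682816e-01 -8.97568279e-05] [-0.20466335 -0.36438958 72.51836677]
0.0105 (array([388.24152373, 191.59319193,  27.80610351]), np.float64(0.15634741135406385), array([  0.10813009,  -0.52803389, -10.49979906]))
0.0117 (array([387.58191875, 191.7880122 ,  27.5515844 ]), np.float64(0.15492119449941455), array([  0.796602  ,  -0.52859091, -11.69939891]))
0.013 (array([386.86734764, 191.99906706,  27.27585551]), np.float64(0.153376034266755), array([  1.54244553,  -0.52919449, -12.99896541]))
```

View pics/w_h3.png

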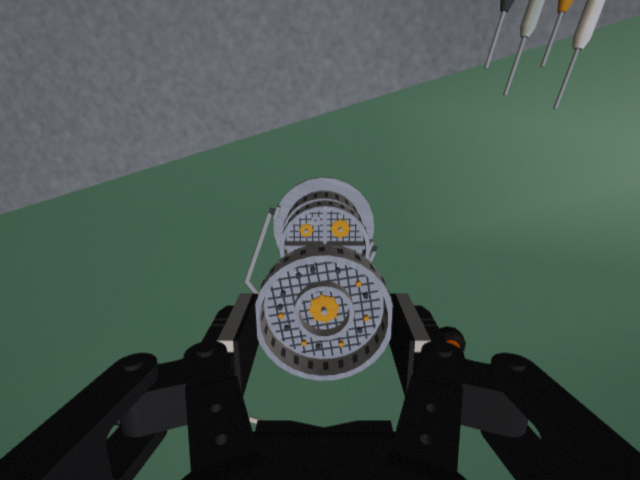

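Level in the hand, centred near (324,313), above the stack. A shift of about −1 mm in x is enough.

Call:
move_arm(increments=[{"translation":[-1,0,40],"rot":[0,0,0],"fingers":1},{"translation":[-1,0,58],"rot":[0,0,0],"fingers":1},{"translation":[-1,0,64],"rot":[0,0,0],"fingers":1},{"translation":[-1,0,68],"rot":[0,0,0],"fingers":1},{"translation":[-1,0,71],"rot":[0,0,0],"fingers":1},{"translation":[-1,0,73],"rot":[0,0,0],"fingers":1},{"translation":[-1,0,73],"rot":[0,0,0],"fingers":1}])

```text
time_s: 18.8
ee_pos: [0.3895, 0.1914, 0.0575]
tcp_rot: [0.0, 0.143, 0.99, 0.0]
ft_force: [0.2, -0.4, -0.2]
finger_gap: 0.0539
gripper_force: 63.3
```

Call:
move_arm(increments=[{"translation":[0,0,1],"rot":[0,0,0],"fingers":1},{"translation":[0,0,2],"rot":[0,0,0],"fingers":1},{"translation":[0,0,2],"rot":[0,0,0],"fingers":1}])

```text
time_s: 19.18
ee_pos: [0.3897, 0.1914, 0.0568]
tcp_rot: [0.001, 0.143, 0.99, 0.0]
ft_force: [-4.3, -1.6, 47.9]
finger_gap: 0.0535
gripper_force: 68.3
```

Call:
move_arm(increments=[{"translation":[0,0,-1],"rot":[0,0,0],"fingers":0},{"translation":[0,0,-1],"rot":[0,0,0],"fingers":0},{"translation":[0,0,-1],"rot":[0,0,0],"fingers":0},{"translation":[0,0,-1],"rot":[0,0,0],"fingers":0},{"translation":[0,0,-50],"rot":[0,0,0],"fingers":0},{"translation":[0,0,-93],"rot":[0,0,0],"fingers":0},{"translation":[0,0,-93],"rot":[0,0,0],"fingers":0},{"translation":[0,0,-93],"rot":[0,0,0],"fingers":0}])

```text
time_s: 20.18
ee_pos: [0.3892, 0.1912, 0.148]
tcp_rot: [-0.0, 0.143, 0.99, -0.0]
ft_force: [-0.1, 0.4, 0.1]
finger_gap: 0.0852
gripper_force: 0.0
```

```bash
python3 - <<'E'
from h import *
o=observe();c=camera_info("wrist");im=snapshot("wrist")
u=proj("wrist",(.3886,.1917,.069),c).round().astype(int);print(u,o["ee_pos"])
cv2.imwrite("pics/w_s3c.png",cv2.resize(im[u[1]-100:u[1]+100,u[0]-120:u[0]+120,::-1],None,fx=2,fy=2))
x,e=rim(im,u,.069,28,c);print(x,e)
print(totool((.494,-.356,.150),o))
E
```

```text
[325 247] [0.38924645 0.19121436 0.14799221]
[389.54247648 191.27116958] 0.6842657018109836
[-255.81592262 -494.94999868   -1.89839485]
```

View pics/w_s3c.png

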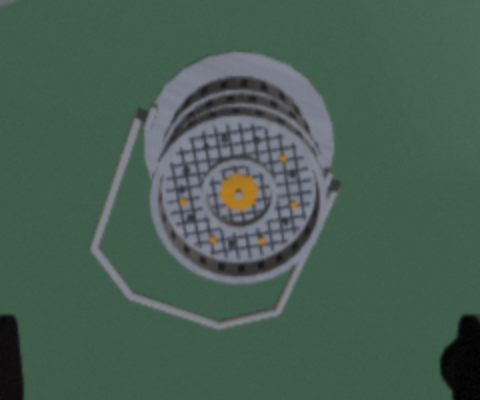

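The ring basket lies level and concentric on top of the stack. Now the lid.

Call:
move_arm(increments=[{"translation":[-256,-495,-2],"rot":[0,0,0],"fingers":0},{"translation":[-256,-495,-2],"rot":[0,0,0],"fingers":0},{"translation":[-256,-495,-2],"rot":[0,0,0],"fingers":0},{"translation":[-256,-495,-2],"rot":[0,0,0],"fingers":0},{"translation":[-256,-495,-2],"rot":[0,0,0],"fingers":0},{"translation":[-256,-495,-2],"rot":[0,0,0],"fingers":0},{"translation":[-256,-495,-2],"rot":[0,0,0],"fingers":0},{"translation":[-256,-495,-2],"rot":[0,0,0],"fingers":0},{"translation":[-256,-495,-2],"rot":[0,0,0],"fingers":0},{"translation":[-256,-495,-2],"rot":[0,0,0],"fingers":0}])

```text
time_s: 21.48
ee_pos: [0.493, -0.3596, 0.1481]
tcp_rot: [-0.001, 0.146, 0.989, -0.0]
ft_force: [-0.5, 0.8, -0.9]
finger_gap: 0.0849
gripper_force: 0.0
```

Call:
move_arm(increments=[{"translation":[0,0,0],"rot":[0,0,0],"fingers":0},{"translation":[0,0,0],"rot":[0,0,0],"fingers":0},{"translation":[0,0,0],"rot":[0,0,0],"fingers":0}])

```text
time_s: 21.85
ee_pos: [0.4945, -0.3552, 0.1504]
tcp_rot: [-0.0, 0.143, 0.99, -0.0]
ft_force: [0.2, -0.5, 0.2]
finger_gap: 0.0854
gripper_force: 0.0
```

```bash
python3 - <<'E'
from h import *
print(observe()["joint_pos"].round(2))
trial("lid",proj("wrist",(.494,-.356,.009)),.009)
E
```

```text
[ 0.74  0.87 -0.37  1.45  0.36  0.89  1.55]
21.85 [ 0.49447425 -0.35523349  0.15041188] [ 490.63341781 -357.11565536] 0.19599090414393702 [320.39460077 218.21213596] tool shift [  3.13806969  -2.88588621 141.41230258]
```

View pics/w_lid.png

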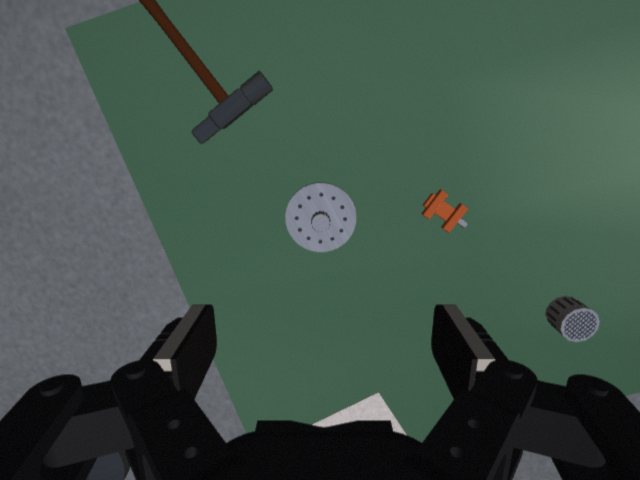

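The lid is at (320,218) with its knob up and nothing within finger reach.

Call:
move_arm(increments=[{"translation":[3,-3,60],"rot":[0,0,0],"fingers":0.5},{"translation":[3,-3,100],"rot":[0,0,0],"fingers":0.5},{"translation":[3,-3,130],"rot":[0,0,0],"fingers":0.5},{"translation":[3,-3,138],"rot":[0,0,0],"fingers":0.5},{"translation":[3,-3,138],"rot":[0,0,0],"fingers":0.5},{"translation":[3,-3,138],"rot":[0,0,0],"fingers":1},{"translation":[3,-3,138],"rot":[0,0,0],"fingers":1},{"translation":[3,-3,138],"rot":[0,0,0],"fingers":1},{"translation":[3,-3,138],"rot":[0,0,0],"fingers":1},{"translation":[3,-3,138],"rot":[0,0,0],"fingers":1}])

```text
time_s: 23.15
ee_pos: [0.491, -0.3583, 0.0136]
tcp_rot: [0.001, 0.143, 0.99, -0.0]
ft_force: [-1.5, 1.1, 11.4]
finger_gap: 0.0104
gripper_force: 58.6
```

Call:
move_arm(increments=[{"translation":[0,0,-15],"rot":[0,0,0],"fingers":1},{"translation":[0,0,-60],"rot":[0,0,0],"fingers":1},{"translation":[0,0,-110],"rot":[0,0,0],"fingers":1},{"translation":[0,0,-125],"rot":[0,0,0],"fingers":1},{"translation":[0,0,-125],"rot":[0,0,0],"fingers":1}])

```text
time_s: 23.78
ee_pos: [0.4907, -0.3583, 0.1384]
tcp_rot: [0.001, 0.143, 0.99, -0.0]
ft_force: [-0.2, -0.2, -2.1]
finger_gap: 0.0103
gripper_force: 58.6
```

```bash
python3 - <<'E'
from h import *
print(totool((.3892,.1914,.137)))
E
```

```text
[253.43883293 498.20916815   0.63553095]
```

Call:
move_arm(increments=[{"translation":[26,50,0],"rot":[0,0,0],"fingers":1},{"translation":[50,99,0],"rot":[0,0,0],"fingers":1},{"translation":[76,150,0],"rot":[0,0,0],"fingers":1},{"translation":[102,200,0],"rot":[0,0,0],"fingers":1},{"translation":[127,250,0],"rot":[0,0,0],"fingers":1},{"translation":[153,300,0],"rot":[0,0,0],"fingers":1},{"translation":[178,350,0],"rot":[0,0,0],"fingers":1},{"translation":[203,400,0],"rot":[0,0,0],"fingers":1},{"translation":[229,450,0],"rot":[0,0,0],"fingers":1},{"translation":[253,498,0],"rot":[0,0,0],"fingers":1}])

```text
time_s: 25.02
ee_pos: [0.3882, 0.1929, 0.1364]
tcp_rot: [-0.001, 0.143, 0.99, -0.001]
ft_force: [0.7, 0.1, 0.0]
finger_gap: 0.0104
gripper_force: 58.7
```

Call:
move_arm(increments=[{"translation":[0,0,0],"rot":[0,0,0],"fingers":1},{"translation":[0,0,0],"rot":[0,0,0],"fingers":1},{"translation":[0,0,0],"rot":[0,0,0],"fingers":1}])

```text
time_s: 25.4
ee_pos: [0.3895, 0.1901, 0.137]
tcp_rot: [-0.0, 0.144, 0.99, -0.0]
ft_force: [0.7, 0.0, -0.9]
finger_gap: 0.0106
gripper_force: 58.7
```

```bash
python3 - <<'E'
from h import *
o=observe();c=camera_info("wrist");im=snapshot("wrist");cv2.imwrite("pics/w_h4.png",im[:,:,::-1])
print(o["ee_pos"],o["tcp_rot"],totool((.3892,.1914,.0776)))
print(proj("wrist",o["ee_pos"]-[0,0,.0046],c))
E
```

```text
[0.38946927 0.19008697 0.13700903] [-2.57180498e-04  1.44341698e-01  9.89527771e-01 -4.45421824e-04] [ 0.66696597  1.09460142 59.50432072]
[324.69648139 302.99733334]
```

View pics/w_h4.png

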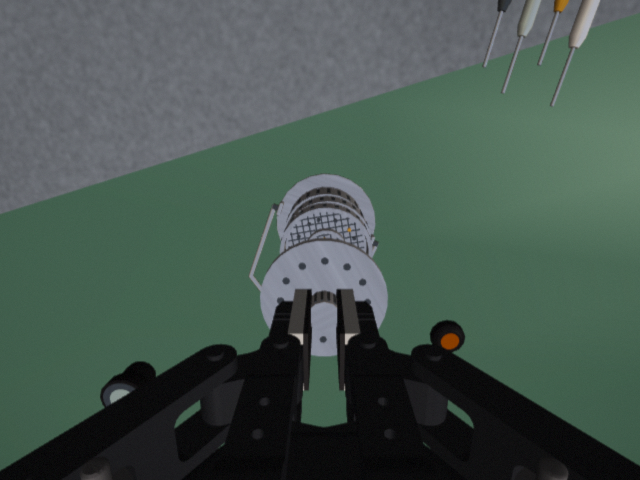

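The lid is level in the grip, its disc centred near (324,299), right above the stack.

Call:
move_arm(increments=[{"translation":[-1,1,30],"rot":[0,0,0],"fingers":1},{"translation":[-1,1,45],"rot":[0,0,0],"fingers":1},{"translation":[-1,1,50],"rot":[0,0,0],"fingers":1},{"translation":[-1,1,54],"rot":[0,0,0],"fingers":1},{"translation":[-1,1,57],"rot":[0,0,0],"fingers":1},{"translation":[-1,1,59],"rot":[0,0,0],"fingers":1},{"translation":[-1,1,59],"rot":[0,0,0],"fingers":1}])

```text
time_s: 26.32
ee_pos: [0.3906, 0.192, 0.0784]
tcp_rot: [0.0, 0.143, 0.99, -0.0]
ft_force: [1.4, -0.3, -0.4]
finger_gap: 0.0105
gripper_force: 58.7
```

Call:
move_arm(increments=[{"translation":[0,0,1],"rot":[0,0,0],"fingers":1},{"translation":[0,0,1],"rot":[0,0,0],"fingers":1}])

```text
time_s: 26.58
ee_pos: [0.3907, 0.1921, 0.0776]
tcp_rot: [0.0, 0.143, 0.99, 0.0]
ft_force: [-1.4, 0.0, 5.3]
finger_gap: 0.0105
gripper_force: 59.7
```

Contact came at the predicted home height. I'll press 1 mm more, release, rise and check.

Call:
move_arm(increments=[{"translation":[0,0,1],"rot":[0,0,0],"fingers":1},{"translation":[0,0,1],"rot":[0,0,0],"fingers":1},{"translation":[0,0,0],"rot":[0,0,0],"fingers":0.5},{"translation":[0,0,0],"rot":[0,0,0],"fingers":0.5},{"translation":[0,0,0],"rot":[0,0,0],"fingers":0.5},{"translation":[0,0,-40],"rot":[0,0,0],"fingers":0.5},{"translation":[0,0,-90],"rot":[0,0,0],"fingers":0.5},{"translation":[0,0,-90],"rot":[0,0,0],"fingers":0.5},{"translation":[0,0,-90],"rot":[0,0,0],"fingers":0.5}])

```text
time_s: 27.7
ee_pos: [0.3905, 0.1919, 0.167]
tcp_rot: [-0.0, 0.143, 0.99, -0.0]
ft_force: [0.0, 0.3, 0.6]
finger_gap: 0.0427
gripper_force: 0.0
```

```bash
python3 - <<'E'
from h import *
o=observe();c=camera_info("wrist");im=snapshot("wrist");print(o["ee_pos"],o["ft_force"])
u=proj("wrist",(.389,.1914,.073),c).round().astype(int)
a=cv2.resize(im[u[1]-80:u[1]+80,u[0]-80:u[0]+80,::-1],(400,400))
s=snapshot("scene");v=proj("scene",(.389,.1914,.04)).round().astype(int)
b=cv2.resize(s[v[1]-45:v[1]+45,v[0]-45:v[0]+45,::-1],(400,400),interpolation=cv2.INTER_CUBIC)
cv2.imwrite("pics/fin.png",np.hstack([a,b]))
E
```

```text
[0.39047181 0.19189476 0.1669636 ] [0.00243204 0.26306868 0.56217614]
```

View pics/fin.png

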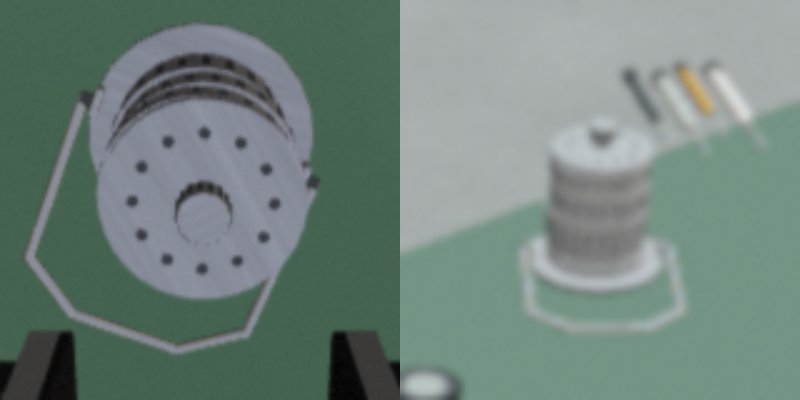

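The stack stands straight and closed, with the lid disc centred near (203,198) in the left crop, and the gripper is clear of it.

```bash
python3 -c "from rig import *;print(job_done())"
```

```text
the job is handed in; nothing more can be done
None
```

The carrier is loaded with the deep, four-compartment and ring baskets and closed with the lid; each came to rest at its expected home height, and the job was handed in after about 28 s of the 106 s allowed.

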